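# Seat the reference disc and start the calibration

### The arm

A 7-joint arm with a two-finger parallel gripper is mounted at the origin on the work surface. World frame = base frame: x ahead of the robot, y to its left, z up, the work surface at z = 0. Lengths are in m, angles in rad, forces in N, time in s.
With the tool pointing down it reaches from about 0.425 to 1.025 m from the base axis. Payload 3.6 kg.
Tool frame: the origin (TCP) lies midway between the tips of the shut fingers; the grasp point (between the pads) lies 19 mm behind it; z points along the fingers, y is the direction in which the jaws open and shut (so a half turn about z gives the same grasp; the last joint's range is limited). The gripper opens to 85 mm and grips with 20 to 120 N. Pads are 22 mm wide; open, the fingers measure 114 mm over their backs; the gripper's body (76 mm by 85 mm) begins 54 mm behind the grasp point. The pads swing forward as they close: fully open they stand 13 mm farther back than shut.
Start: joints at [-1.381, 0.591, 0.048, 1.609, -0.033, 0.943, -0.034], TCP at [0.203, 0.696, 0.231] pointing down, gripper open.
Joint ranges: [-2.69, 2.69], [-0.47, 2.24], [-1.27, 1.36], [0.19, 2.51], [-1.53, 4.68], [0.08, 2.07], [-3.09, 3.09]. Speed limits (rad/s): [2.57, 2.57, 3.14, 3.14, 3.14, 3.14, 3.14].

### API

Orientations are given as a rotation vector (axis times angle).
In Python, from bench import bot, grab_frame gives the robot as it stands.
- The arm moves only by the tool send_rows, never from a script. Its argument "motion" is one flat list of numbers, 7 for each row, row after row: the gripper's target within -1 to 1 (shut at 1, half-way at 0, fully open at -1), then the shift along the tool's x, y, z in mm, then the turn, a rotation vector about the tool's x, y, z in rad. In form: [grip, dx, dy, dz, wx, wy, wz, grip, dx, dy, dz, wx, wy, wz, ...]. A call has 1 to 20 rows; each row is the pose to reach, as a shift and turn from the pose commanded when the call began, along the tool's axes at that moment; what a row does not reach only later rows make up. A row lasts 1/12 s, in which the tool goes at most 41.7 mm and 7.16 degrees, less where a joint would pass 70% of its speed; a pose out of reach is approached as far as the arm can. A call with a gripper value outside its range is refused whole. The fingers move at their own pace and stop on an object; the grip force is fixed at half the most. Time passes only in rows, so rows that repeat a pose let the fingers close. It gives the time, the measured TCP pose, the force and the opening at its end, in the units of the state.
- bot.state(): the state, without advancing time (a new reading comes with each control period).
- grab_frame(name): name is "scene" or "top" or "wrist"; returns a dict with "frame" (384x512x3 uint8, blue, green, red), "fx", "fy", "cx", "cy" (pixels), "k1" (the pictures are not rectified: a ray, as slopes to the right and down, at radius r is drawn at 1 + k1 r^2 times it, then the intrinsics apply), "eye" and "attitude" of the camera in the world; the wrist camera has in their place "hand_eye" (4x4, takes a point from camera to tool coordinates, whose origin is the TCP and whose axes are the flange's). Camera axes: x right, y up, looking along -z (the intrinsics and any distortion apply to the point x, -y, -z); pixel columns grow to the right and rows downward; lengths in m; the calibration is good to about 2 mm. A picture is of the moment at which its call begins: read the wrist's pose just before it. There is no depth.
- bot.finish_job(): hands the job in, once; it reports no verdict.
The state is a dict: "time": time; "q": joint angles; "dq": joint speeds; "joint_torque": joint torques, N m; "eef_pos": TCP position; "ee_rot": TCP orientation; "contact_force": force on the tool from outside, world axes, zero at the start; "ft_torque": the same for the moment, N m; "grip_width": finger opening in m.
Only numpy, scipy, OpenCV 4.12 (cv2) and the standard library are available. Lean on these libraries where they do the work, as an engineer would, in place of code of your own. Each camera call takes 0.05 s, during which the arm holds its last target.

### The job

Get the eye-measuring instrument ready for its daily calibration: by its knob, slide the brass reference disc across the aluminium plate, without lifting it off the plate and without pressing or shoving hard, until it drops flat into the round pocket. Let go of the knob, then press the green start key fully down and release it. Leave the spray bottle, the black occluder paddle and the contact-lens case where they are.

Things in the scene. Friction and masses are not known exactly. Their poses are not given: they have to be found in the camera images.
- stage: white calibration stage fixed to the table; origin on the table surface under the stage's middle, z up. Housing 210 mm along its x, from y = -190 to +140 mm, top 30 mm above the table. On it lies the flat aluminium plate, 150 mm (x) by 220 mm (y) by 14 mm, upper face 44 mm above the table; it does not move under the load of the job
- pocket_zone (a point): NOMINAL place of the pocket on the plate's upper face. The round blind pocket is 60 mm across, 5 mm deep, 1.5 mm chamfer, black floor. The plate was locked wherever it was last left, so the pocket's true centre lies up to 15 mm from this point along the stage's x and, independently, up to 22 mm along its y: find it by feel (or by eye). Axes as the stage's
- disc (a point): centre of the brass reference disc, half-way up; 56 mm in diameter, 8 mm thick, foot bevelled 1.8 mm, about 0.18 kg with its knob. Starts flat on the plate, 87 to 104 mm towards the stage's +y from the pocket's nominal place and up to 30 mm aside; its centre is then 48 mm above the table, and 43 mm when it is home in the pocket (3 mm stand proud). z up along the stem
- grip (a point): centre of the black upright round knob over the disc's centre, 24 mm across, 24 mm tall, 44 mm above the disc's centre when unpressed. It slides down its stem on a spring by up to 12 mm: 0.7 N to start, then 0.35 N per mm, so 6 mm down presses with 2.8 N, and the push fades 1.75 N as the disc drops in. It does not tilt on the disc. Below it: 9 mm stem, then a boss 20 mm wide, 6 mm high
- start_key (a joint): travel of the green start key, 0 = up, 0.006 m = fully down; springs back; fully down takes 5 N
- start_key_top (a point): centre of the upper face of the round green start key, 26 mm across, on the stage near its -y end; pressed straight down
- spray: bystander: white spray bottle, 44 mm across, 120 mm tall, standing on the table beyond the stage; origin at the centre of its foot
- occluder: bystander: flat black eye-occluder paddle, 60 mm round blade with a handle, 160 mm long, 8 mm thick, lying on the table beyond the stage; origin under it between blade and handle
- lens_case: bystander: contact-lens case, 72 by 32 mm, 16 mm tall, lying on the table at the stage's +y end; origin under its centre
There are look-alikes about, which are no part of the job. What is meant by the part that bears disc is not blue or turquoise, and is the smaller of those in its own colour.

How it is judged:
On the way, in this order (a step that is already met when the one before it is completed fails the run):
1. the disc lies home in the pocket and the knob is let go (z of disc in the frame of stage between 0.04 and 0.0445 m and angle between disc's own z axis and vertical below 0.05 rad and contact force between ref_disc and the fingers below 0.05 N), for 0.2 s.
2. the start key is pressed fully down with the disc home (value of joint start_key above 0.005 m and z of disc in the frame of stage below 0.0445 m), for 0.05 s.
At the end, for the whole second after the job is handed in: the disc lies flat in the pocket (its centre at most 44.5 mm above the table, tilted less than 0.05 rad) and at rest, and the start key, pressed at least 5 of its 6 mm after the disc was home and released, is up again (less than 1.5 mm) (z of disc in the frame of stage between 0.04 and 0.0445 m and y of disc in the frame of stage above -0.075 m and angle between disc's own z axis and vertical below 0.05 rad and linear speed of ref_disc below 0.01 m/s and value of joint start_key below 0.0015 m); the robot touches nothing.
It fails at once if the disc is lifted off the plate (its centre more than 8 mm above where it starts) (z of disc in the frame of stage above 0.056 m).
It fails at once if the disc is pressed or shoved against the plate with more than 20 N (contact force between ref_disc and stage above 20 N).
It fails at once if the disc is pushed off the plate or tipped over (z of disc in the frame of stage below 0.038 m or angle between disc's own z axis and vertical above 0.5 rad).
It fails at once if the key is pressed before the disc is home (value of joint start_key above 0.004 m and z of disc in the frame of stage above 0.0465 m).
It fails at once if a bystander is moved more than 15 mm (distance of any of spray, occluder, lens_case from where it was at the start of the episode above 0.015 m).
It also fails if it takes over 72 s, if anything falls off the work surface, if the arm or the gripper's body presses on something with over 40 N, if the wrist force passes 120 N, or if a joint passes its speed limit or range.

## Working session

There is one attempt and no reset: what is moved stays moved. The work goes in short steps, Python scripts to look and compute and a tool call to move; the robot and the scene stay as the last step left them, time stands still between calls to the robot, and variables do not carry over. Pictures are saved under pics/ and viewed, and the job is handed in when it is done.

Besides the shell and the picture viewer there is one more tool, called after "Emit:" in YAML: its name, and indented under it one key for each argument. send_rows: Moves the arm, as the interface text tells. Its arguments: {"type":"object","properties":{"motion":{"type":"array","items":{"type":"number"}}},"required":["motion"]}

```bash
ls; mkdir -p pics; python3 - <<'E'
from bench import bot, grab_frame
import cv2
print(bot.state())
for n in ("scene","top","wrist"):
    f=grab_frame(n); cv2.imwrite(f"pics/{n}0.png",f["frame"]); print(n,{k:v for k,v in f.items() if k!="frame"})
E
```

```text
pics
{'time': 0.0, 'q': array([-1.38046868,  0.59210834,  0.04827379,  1.60985792, -0.03327368,
        0.94270395, -0.03367323]), 'dq': array([-2.57039067e-05, -1.75514245e-04,  3.20530041e-04, -1.85084945e-03,
        3.44804607e-04,  3.93261075e-04, -4.48568342e-04]), 'joint_torque': array([-4.80650579e-05, -5.48688304e+01,  1.54621102e+00, -1.98129129e+01,
        9.32157825e-03,  8.80804262e-03,  1.94505660e-06]), 'eef_pos': array([0.2027713 , 0.69518445, 0.23013473]), 'ee_rot': array([-0.44409049, -3.10985444,  0.00355926]), 'contact_force': array([0.07741523, 0.34732283, 0.05369845]), 'ft_torque': array([-0.03965039, -0.06374496,  0.00036017]), 'grip_width': 0.08550839315764688}
scene {'fx': 458.1062872229747, 'fy': 458.1062872229747, 'cx': 247.25086084476035, 'cy': 191.8422196592279, 'k1': -0.005222636557420597, 'eye': array([ 0.86056378, -0.21320151,  0.79417998]), 'attitude': array([0.5139344 , 0.22255428, 0.75340927])}
top {'fx': 393.9983414765554, 'fy': 393.9983414765554, 'cx': 251.64924378622888, 'cy': 190.99097237404837, 'k1': -0.0025538481667624763, 'eye': array([0.4352595 , 0.06373475, 0.88632487]), 'attitude': array([ 0.16102508, -0.10129245, -1.57402737])}
wrist {'fx': 318.4480156104641, 'fy': 318.4480156104641, 'cx': 259.739177453936, 'cy': 192.3152715327258, 'k1': 0.008709191745887006, 'hand_eye': array([[ 2.51429637e-04,  9.50166181e-01,  3.11743750e-01,
         8.03107412e-02],
       [ 9.99999943e-01, -1.68601013e-04, -2.92646259e-04,
        -1.84498460e-03],
       [-2.25502266e-04,  3.11743805e-01, -9.50166169e-01,
        -1.42669128e-01],
       [ 0.00000000e+00,  0.00000000e+00,  0.00000000e+00,
         1.00000000e+00]])}
```

View pics/scene0.png

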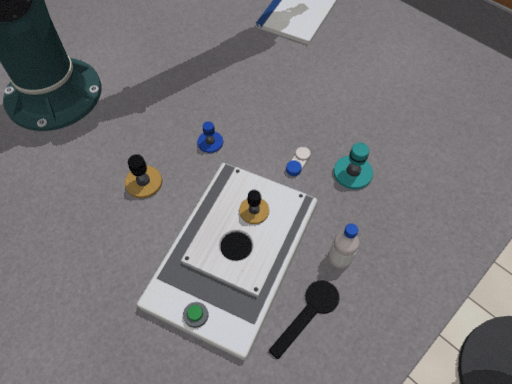

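View pics/top0.png

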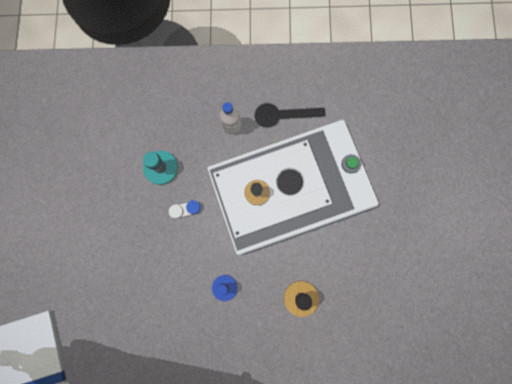

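View pics/wrist0.png

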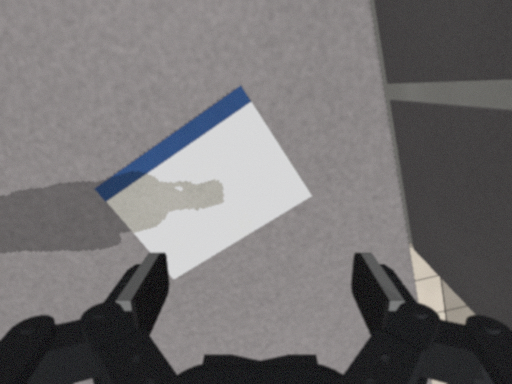

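The small brass disc lies on the plate: scene picture (254,210), top picture (257,190). The pocket is at (236,246) in scene and (290,182) in top. The green key is at (195,313) in scene and (352,162) in top. The larger brass disc off the plate is a look-alike. I'll enlarge both for measurement.

```bash
cat > h.py <<'E'
import numpy as np, cv2
from scipy.spatial.transform import Rotation as R
def pix2ray(f,u,v):
    # undistort
    K=np.array([[f["fx"],0,f["cx"]],[0,f["fy"],f["cy"]],[0,0,1]])
    p=cv2.undistortPoints(np.array([[[u,v]]],float),K,np.array([f["k1"],0,0,0,0]))[0,0]
    return np.array([p[0],-p[1],-1.0])
def pose(f,st=None):
    if "eye" in f: return np.array(f["eye"]), R.from_rotvec(f["attitude"]).as_matrix()
    T=np.eye(4);T[:3,:3]=R.from_rotvec(st["ee_rot"]).as_matrix();T[:3,3]=st["eef_pos"]
    M=T@f["hand_eye"];return M[:3,3],M[:3,:3]
def at(f,u,v,z,st=None):
    e,A=pose(f,st); d=A@pix2ray(f,u,v); return e+d*(z-e[2])/d[2]
def proj(f,P,st=None):
    e,A=pose(f,st);c=A.T@(np.asarray(P)-e);x,y=c[0]/-c[2],-c[1]/-c[2]
    s=1+f["k1"]*(x*x+y*y);return f["fx"]*x*s+f["cx"],f["fy"]*y*s+f["cy"]
E
python3 - <<'E'
import cv2
a=cv2.imread("pics/scene0.png")[150:354,130:330]; cv2.imwrite("pics/s1.png",cv2.resize(a,None,fx=2.9,fy=2.9,interpolation=cv2.INTER_CUBIC))
a=cv2.imread("pics/top0.png")[110:260,195:390]; cv2.imwrite("pics/t1.png",cv2.resize(a,None,fx=4,fy=4,interpolation=cv2.INTER_CUBIC))
E
```

```text
(no output)
```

View pics/s1.png

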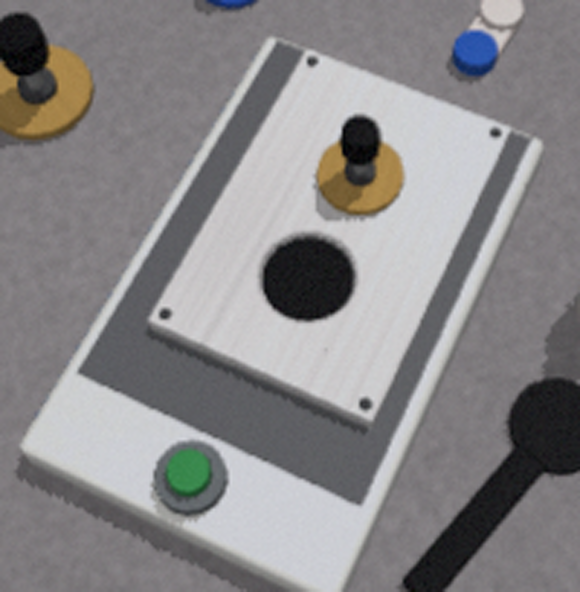

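View pics/t1.png

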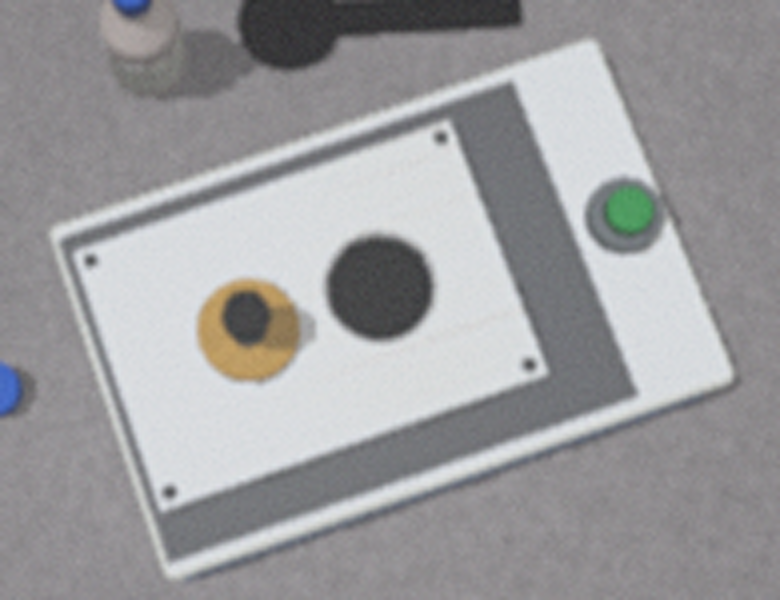

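```bash
cat > m.py <<'E'
from h import *
import pickle
from bench import grab_frame
fs=grab_frame("scene"); ft=grab_frame("top")
S=lambda x,y:((x+.5)/2.9-.5+130,(y+.5)/2.9-.5+150)
T=lambda x,y:((x+.5)/4-.5+195,(y+.5)/4-.5+110)
for n,s,t,z in [("pocket",(308,278),(380,287),.0445),("disc",(360,174),(249,329),.052),("key",(189,471),(630,209),.038),
  ("knobS",(360,138),(246,318),.092)]:
    print(n,at(fs,*S(*s),z),at(ft,*T(*t),z))
C=[at(ft,*T(*c),.03)[:2] for c in [(54,230),(596,40),(735,380),(170,577)]]
for i in range(4): print(C[i],np.linalg.norm(C[i]-C[(i+1)%4]), np.degrees(np.arctan2(*(C[(i+1)%4]-C[i])[::-1])))
# key height by triangulation
def tri(s,t):
    A=[];b=[]
    for f,p in((fs,S(*s)),(ft,T(*t))):
        e,Rm=pose(f);d=Rm@pix2ray(f,*p);d/=np.linalg.norm(d);M=np.eye(3)-np.outer(d,d);A.append(M);b.append(M@e)
    return np.linalg.solve(sum(A),sum(b))
print("key",tri((189,471),(630,209)),"pocket",tri((308,278),(380,287)),"disc",tri((360,174),(249,329)))
E
python3 m.py
```

```text
pocket [0.59910295 0.01171786 0.0445    ] [0.59750631 0.01298896 0.0445    ]
disc [0.57402384 0.08374888 0.052     ] [0.57392647 0.08400687 0.052     ]
key [ 0.63387139 -0.11959426  0.038     ] [ 0.64066465 -0.12480529  0.038     ]
knobS [0.57189058 0.0859103  0.092     ] [0.57299987 0.08453361 0.092     ]
[0.63489215 0.19331289] 0.32321666566370405 -70.90801648556949
[ 0.7406117  -0.11212514] 0.2048869264073778 -161.08232068504032
[ 0.54679166 -0.17855139] 0.32360144951455183 108.73664219819047
[0.44284483 0.12790081] 0.20288152882782845 18.809046233695454
key [ 0.6376448  -0.12154305  0.05126637] pocket [0.59805955 0.01272881 0.04137563] disc [0.57393618 0.08395004 0.05166782]
```

```bash
cat > go.py <<'E'
import sys
from h import *
from bench import bot
def rel(tgt,yaw=None):
    s=bot.state(); Rm=R.from_rotvec(s["ee_rot"])
    d=Rm.inv().apply(np.array(tgt)-s["eef_pos"])*1000
    w=np.zeros(3)
    if yaw is not None:
        # tool x at world yaw, z down
        x=np.array([np.cos(yaw),np.sin(yaw),0]);z=np.array([0,0,-1.]);y=np.cross(z,x)
        w=(Rm.inv()*R.from_matrix(np.c_[x,y,z])).as_rotvec()
    print("tcp",s["eef_pos"].round(4),"axes",Rm.as_matrix().round(4).tolist(),"F",s["contact_force"].round(2),"w",round(s["grip_width"],4),"t",round(s["time"],2))
    print("d",d.round(1),"w",w.round(4))
E
python3 - <<'E'
from go import *
for y in (18.9,108.9,-71.1,198.9): rel([.574,.084,.16],np.radians(y))
E
```

```text
tcp [0.2029 0.6956 0.2308] axes [[-0.96, 0.28, -0.0003], [0.28, 0.96, -0.001], [-0.0, -0.0011, -1.0]] F [0.43 0.12 0.16] w 0.0856 t 0.25
d [-527.5 -483.2   71.3] w [-4.0000e-04  1.3000e-03  2.5279e+00]
tcp [0.2029 0.6956 0.2308] axes [[-0.96, 0.28, -0.0003], [0.28, 0.96, -0.001], [-0.0, -0.0011, -1.0]] F [0.43 0.12 0.16] w 0.0856 t 0.25
d [-527.5 -483.2   71.3] w [-1.000e-03  5.000e-04  9.571e-01]
tcp [0.2029 0.6956 0.2308] axes [[-0.96, 0.28, -0.0003], [0.28, 0.96, -0.001], [-0.0, -0.0011, -1.0]] F [0.43 0.12 0.16] w 0.0856 t 0.25
d [-527.5 -483.2   71.3] w [-6.0000e-04 -1.1000e-03 -2.1845e+00]
tcp [0.2029 0.6956 0.2308] axes [[-0.96, 0.28, -0.0003], [0.28, 0.96, -0.001], [-0.0, -0.0011, -1.0]] F [0.43 0.12 0.16] w 0.0856 t 0.25
d [-527.5 -483.2   71.3] w [-1.000e-03 -3.000e-04 -6.137e-01]
```

Emit:
send_rows:
  motion: [-1,-528,-483,40,0,0,0.957,-1,-528,-483,40,0,0,0.957,-1,-528,-483,40,0,0,0.957,-1,-528,-483,40,0,0,0.957,-1,-528,-483,40,0,0,0.957,-1,-528,-483,40,0,0,0.957,-1,-528,-483,40,0,0,0.957,-1,-528,-483,40,0,0,0.957,-1,-528,-483,40,0,0,0.957,-1,-528,-483,40,0,0,0.957,-1,-528,-483,40,0,0,0.957,-1,-528,-483,40,0,0,0.957,-1,-528,-483,40,0,0,0.957,-1,-528,-483,40,0,0,0.957,-1,-528,-483,40,0,0,0.957,-1,-528,-483,40,0,0,0.957,-1,-528,-483,40,0,0,0.957,-1,-528,-483,40,0,0,0.957,-1,-528,-483,40,0,0,0.957,-1,-528,-483,40,0,0,0.957]

```text
time: 1.92
eef_pos: [0.5745, 0.0844, 0.1911]
ee_rot: [-1.828, -2.554, 0.0]
contact_force: [0.1, 0.2, -0.4]
grip_width: 0.0856
```

```bash
python3 - <<'E'
from go import *
from bench import grab_frame
import pickle
rel([.574,.084,.16],np.radians(108.9))
s=bot.state(); f=grab_frame("wrist"); pickle.dump((f,s),open("w1.pkl","wb"))
im=f["frame"].copy()
cv2.imwrite("pics/w1.png",cv2.resize(im,None,fx=1.5,fy=1.5))
print(s["q"].round(3))
for P in ([.574,.084,.052],[.574,.084,.104],[.598,.0125,.044],[.637,-.121,.05]): print(proj(f,P,s))
E
```

```text
tcp [0.5745 0.0844 0.1911] axes [[-0.3228, 0.9465, -0.0007], [0.9465, 0.3228, 0.0004], [0.0007, -0.0005, -1.0]] F [ 0.1   0.16 -0.43] w 0.0856 t 1.92
d [-0.2 -0.6 31.1] w [-0.0005 -0.0007 -0.0012]
[-0.457  0.479  0.32   1.984 -0.225  0.713  0.329]
(np.float64(260.54706912221286), np.float64(178.44094757888283))
(np.float64(260.6725274215713), np.float64(196.81552929353396))
(np.float64(260.09946837973985), np.float64(247.90667092050035))
(np.float64(254.567900746997), np.float64(360.6617824436305))
```

View pics/w1.png

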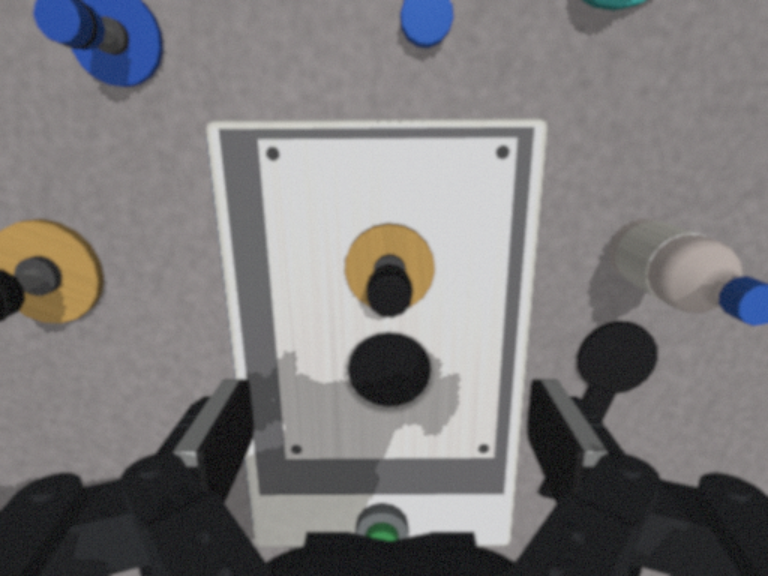

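```bash
python3 - <<'E'
from h import *
import pickle
f,s=pickle.load(open("w1.pkl","rb"))
for n,p,z in (("disc",(390,267),.052),("knob",(390,294),.104),("pocket",(389.5,369.5),.0445)):
    print(n,at(f,(p[0]+.5)/1.5-.5,(p[1]+.5)/1.5-.5,z,s))
E
```

```text
disc [0.57319295 0.0843356  0.052     ]
knob [0.57313836 0.08454202 0.104     ]
pocket [0.59670486 0.01441378 0.0445    ]
```

Emit:
send_rows:
  motion: [-1,0,-1,40,0,0,0,-1,0,-1,80,0,0,0,-1,0,-1,105,0,0,0,-1,0,-1,117,0,0,0,-1,0,-1,117,0,0,0,-1,0,-1,117,0,0,0]

```text
time: 2.47
eef_pos: [0.5735, 0.0857, 0.0745]
ee_rot: [-1.823, -2.558, -0.0]
contact_force: [-0.0, -0.3, -0.1]
grip_width: 0.0853
```

Emit:
send_rows:
  motion: [0,0,0,0,0,0,0,0,0,0,0,0,0,0,0.4,0,0,0,0,0,0,0.5,0,0,0,0,0,0,0.6,0,0,0,0,0,0,0.7,0,0,0,0,0,0,0.8,0,0,0,0,0,0,1,0,0,0,0,0,0,1,0,0,0,0,0,0,1,0,0,0,0,0,0]

```text
time: 3.3
eef_pos: [0.5742, 0.0842, 0.0744]
ee_rot: [1.826, 2.556, 0.001]
contact_force: [0.8, 0.3, 0.5]
grip_width: 0.0226
```

```bash
python3 - <<'E'
from go import *
from bench import grab_frame
rel([.597,.0135,.074],np.radians(108.9))
s=bot.state(); f=grab_frame("wrist")
cv2.imwrite("pics/w2.png",cv2.resize(f["frame"],None,fx=1.5,fy=1.5))
E
```

```text
tcp [0.5742 0.0842 0.0744] axes [[-0.324, 0.946, 0.0009], [0.946, 0.324, 0.0001], [-0.0002, 0.0009, -1.0]] F [0.84 0.31 0.52] w 0.0226 t 3.3
d [-74.3  -1.3   0.4] w [0.0009 0.0002 0.0001]
```

View pics/w2.png

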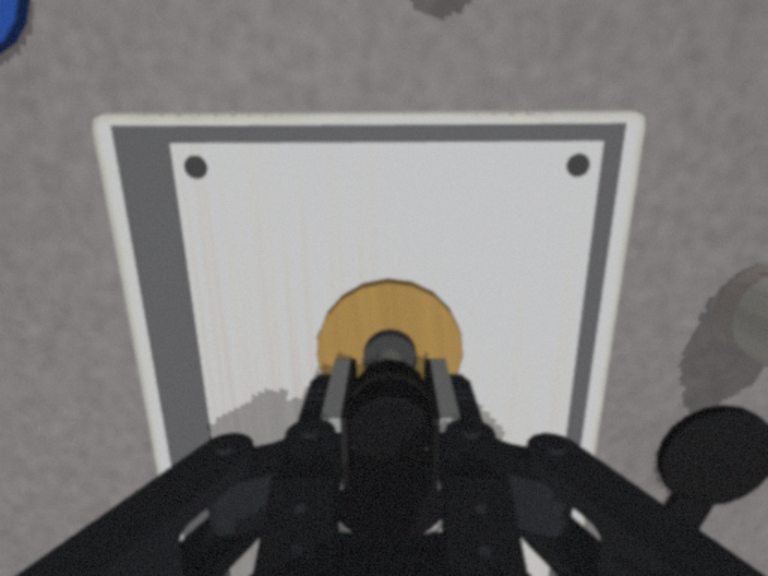

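The knob is held between the pads and the disc is still flat at (390,340). Next I press about 6 mm.

Emit:
send_rows:
  motion: [1,0,0,2,0,0,0,1,0,0,4,0,0,0,1,0,0,6,0,0,0,1,0,0,6,0,0,0,1,0,0,6,0,0,0]

```text
time: 3.77
eef_pos: [0.5742, 0.0842, 0.0683]
ee_rot: [1.826, 2.556, 0.001]
contact_force: [1.4, 0.6, 3.0]
grip_width: 0.0224
```

Emit:
send_rows:
  motion: [1,-4,0,0,0,0,0,1,-8,0,0,0,0,0,1,-12,0,0,0,0,0,1,-16,0,0,0,0,0,1,-20,0,0,0,0,0,1,-24,0,0,0,0,0,1,-28,0,0,0,0,0,1,-32,0,0,0,0,0,1,-36,-1,0,0,0,0,1,-40,-1,0,0,0,0,1,-44,-1,0,0,0,0,1,-48,-1,0,0,0,0,1,-52,-1,0,0,0,0,1,-56,-1,0,0,0,0,1,-60,-1,0,0,0,0,1,-62,-1,0,0,0,0,1,-64,-1,0,0,0,0,1,-64,-1,0,0,0,0,1,-64,-1,0,0,0,0]

```text
time: 5.35
eef_pos: [0.5935, 0.0227, 0.0683]
ee_rot: [1.827, 2.555, -0.001]
contact_force: [-0.3, 2.0, 2.2]
grip_width: 0.0223
```

```bash
python3 - <<'E'
from go import *
from bench import grab_frame
rel([.597,.0135,.068],np.radians(108.9))
f=grab_frame("wrist")
cv2.imwrite("pics/w3.png",cv2.resize(f["frame"],None,fx=1.5,fy=1.5))
E
```

```text
tcp [0.5935 0.0227 0.0683] axes [[-0.3237, 0.9461, 0.0002], [0.9461, 0.3237, -0.0006], [-0.0006, -0.0, -1.0]] F [-0.29  1.99  2.18] w 0.0223 t 5.35
d [-9.8  0.3  0.3] w [-0.      0.0006 -0.0002]
```

View pics/w3.png

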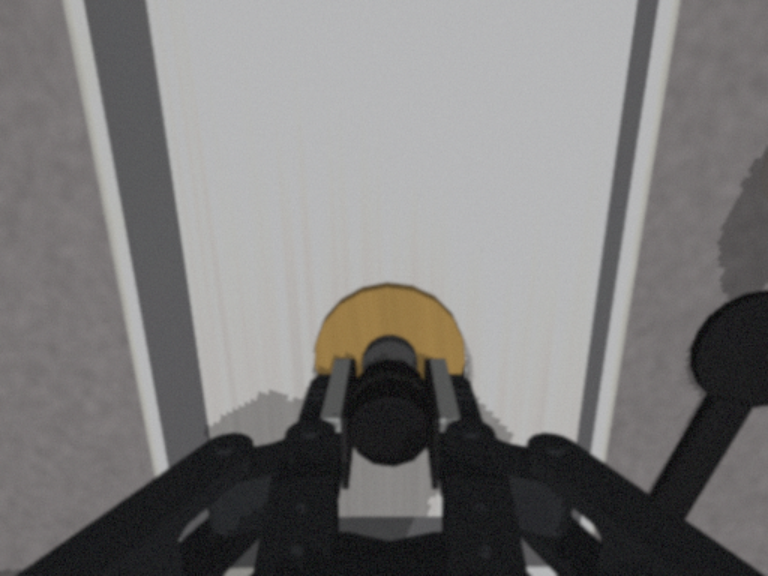

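The disc is sliding flat and hasn't dropped yet. I'll close in with fine steps.

Emit:
send_rows:
  motion: [1,-2,0,0,0,0,0,1,-4,0,0,0,0,0,1,-5,0,0,0,0,0,1,-6,0,0,0,0,0,1,-6,0,0,0,0,0,1,-6,0,0,0,0,0]

```text
time: 5.9
eef_pos: [0.5954, 0.0175, 0.0683]
ee_rot: [1.827, 2.556, -0.0]
contact_force: [-0.9, 2.2, 2.4]
grip_width: 0.0221
```

Emit:
send_rows:
  motion: [1,-1,0,0,0,0,0,1,-2,0,0,0,0,0,1,-2,0,0,0,0,0]

```text
time: 6.15
eef_pos: [0.5961, 0.0156, 0.0683]
ee_rot: [1.827, 2.556, -0.0]
contact_force: [-0.7, 2.2, 2.7]
grip_width: 0.0223
```

Emit:
send_rows:
  motion: [1,-1,0,0,0,0,0,1,-1,0,0,0,0,0,1,-1,0,0,0,0,0]

```text
time: 6.4
eef_pos: [0.5972, 0.0137, 0.0684]
ee_rot: [1.826, 2.554, -0.0]
contact_force: [-0.2, 1.3, 0.6]
grip_width: 0.0222
```

The push fell from 2.7 N to 0.6 N, so the disc has probably dropped. I'll check that before letting go.

```bash
python3 - <<'E'
from go import *
from bench import grab_frame
rel([.597,.0135,.068],np.radians(108.9))
f=grab_frame("wrist")
cv2.imwrite("pics/w4.png",cv2.resize(f["frame"],None,fx=1.5,fy=1.5))
E
```

```text
tcp [0.5972 0.0137 0.0684] axes [[-0.3236, 0.9462, 0.0017], [0.9462, 0.3236, -0.0013], [-0.0018, 0.0012, -1.0]] F [-0.18  1.26  0.65] w 0.0222 t 6.4
d [-0.1 -0.2  0.4] w [ 0.0012  0.0018 -0.0004]
```

View pics/w4.png

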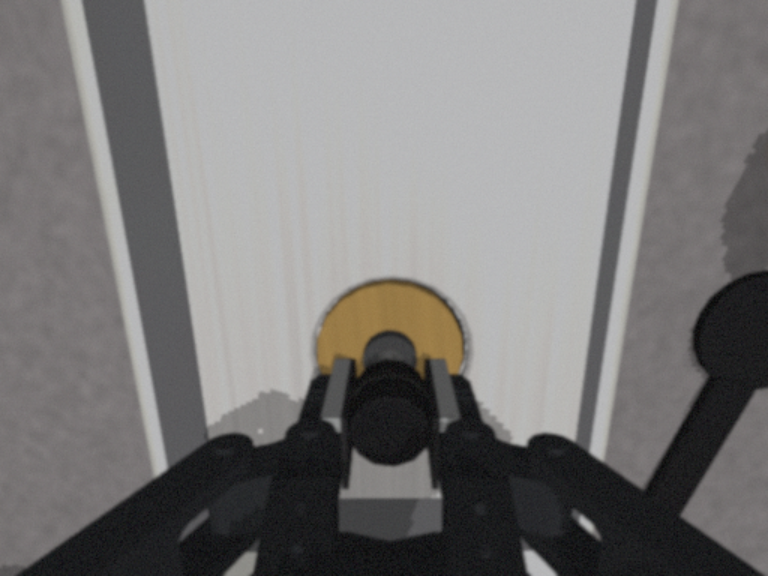

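The brass sits inside the rim, with a narrow gap visible around it at (318–468, 345). Letting go and rising.

Emit:
send_rows:
  motion: [0,0,0,0,0,0,0,-0.5,0,0,0,0,0,0,-1,0,0,0,0,0,0,-1,0,0,0,0,0,0,-1,0,0,0,0,0,0,-1,0,0,0,0,0,0,-1,0,0,0,0,0,0,-1,0,0,0,0,0,0,-1,0,0,-10,0,0,0,-1,0,0,-40,0,0,0,-1,0,0,-80,0,0,0,-1,0,0,-120,0,0,0,-1,0,0,-120,0,0,0,-1,0,0,-120,0,0,0]

```text
time: 7.62
eef_pos: [0.5985, 0.0147, 0.1918]
ee_rot: [1.824, 2.552, 0.007]
contact_force: [-0.1, -0.7, -0.2]
grip_width: 0.0855
```

```bash
python3 - <<'E'
from go import *
from bench import grab_frame
import pickle
rel([.637,-.121,.12],np.radians(108.9))
s=bot.state();f=grab_frame("wrist");pickle.dump((f,s),open("w5.pkl","wb"))
cv2.imwrite("pics/w5.png",cv2.resize(f["frame"],None,fx=1.5,fy=1.5))
f=grab_frame("scene")["frame"][150:354,130:330];cv2.imwrite("pics/s5.png",cv2.resize(f,None,fx=2.9,fy=2.9,interpolation=cv2.INTER_CUBIC))
E
```

```text
tcp [0.5985 0.0147 0.1918] axes [[-0.324, 0.946, 0.0069], [0.9461, 0.324, 0.0008], [-0.0014, 0.0068, -1.0]] F [-0.1  -0.65 -0.22] w 0.0855 t 7.62
d [-140.8   -8.1   72. ] w [0.0068 0.0014 0.0001]
```

View pics/w5.png

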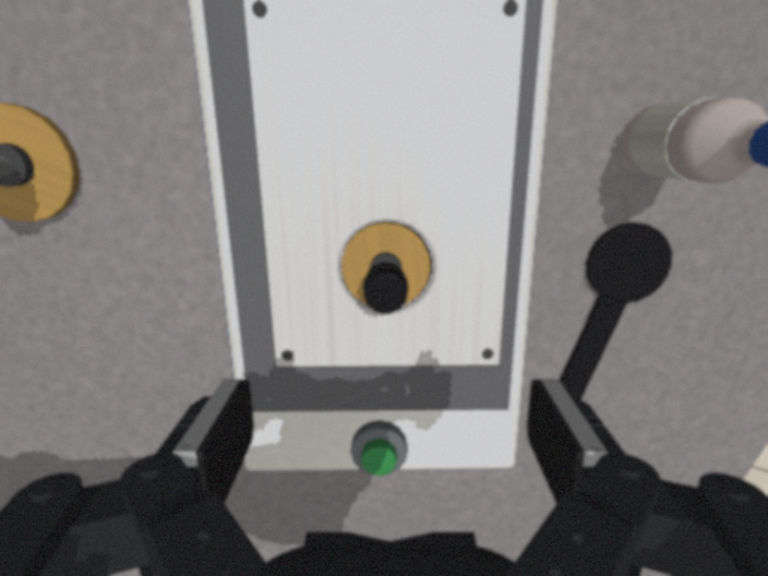

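View pics/s5.png

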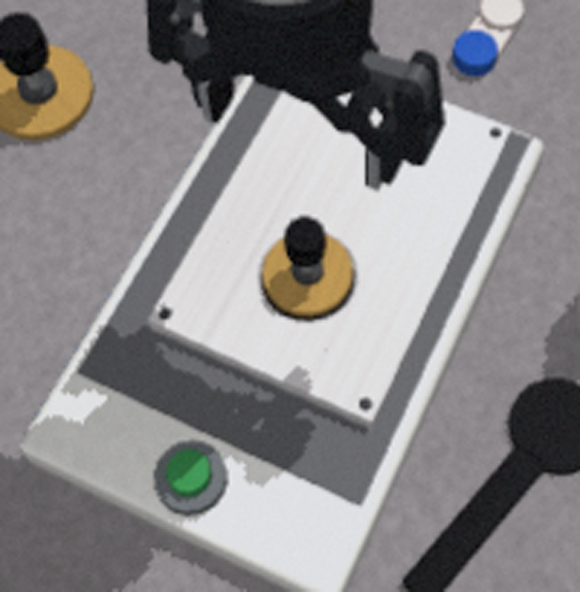

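```bash
python3 - <<'E'
from h import *
import pickle
f,s=pickle.load(open("w5.pkl","rb"))
for z in (.045,.05,.055): print(at(f,(379.5+.5)/1.5-.5,(457.5)/1.5-.5,z,s))
print(at(f,(386+.5)/1.5-.5,(265.5)/1.5-.5,.047,s))
E
```

```text
[ 0.63797825 -0.12409628  0.045     ]
[ 0.63681891 -0.1204197   0.05      ]
[ 0.63565957 -0.11674312  0.055     ]
[0.59609926 0.01366116 0.047     ]
```

The disc stands upright and level in the pocket, with an even gap round it at wrist (386,265), and it is free of the fingers. The key is at wrist (380,457), which is about (0.637, -0.121). Next I shut the fingers and go over the key.

Emit:
send_rows:
  motion: [1,-40,-2,0,0.007,0,0,1,-80,-4,20,0.007,0,0,1,-120,-6,40,0.007,0,0,1,-141,-8,70,0.007,0,0,1,-141,-8,100,0.007,0,0,1,-141,-8,117,0.007,0,0,1,-141,-8,117,0.007,0,0,1,-141,-8,117,0.007,0,0,1,-141,-8,117,0.007,0,0,1,-141,-8,117,0.007,0,0,1,-141,-8,117,0.007,0,0,1,-141,-8,117,0.007,0,0]

```text
time: 8.72
eef_pos: [0.6354, -0.1209, 0.0727]
ee_rot: [-1.824, -2.555, 0.007]
contact_force: [0.1, 0.5, 0.2]
grip_width: 0.0004
```

```bash
python3 - <<'E'
from go import *
from bench import grab_frame
rel([.637,-.121,.05],np.radians(108.9))
f=grab_frame("scene")["frame"][230:380,120:300];cv2.imwrite("pics/s6.png",cv2.resize(f,None,fx=4,fy=4,interpolation=cv2.INTER_CUBIC))
E
```

```text
tcp [ 0.6354 -0.1209  0.0727] axes [[-0.3247, 0.9458, -0.0043], [0.9458, 0.3247, -0.0024], [-0.0009, -0.0049, -1.0]] F [0.07 0.48 0.21] w 0.0004 t 8.72
d [-0.6  1.6 22.7] w [-0.0049  0.0009  0.0009]
```

View pics/s6.png

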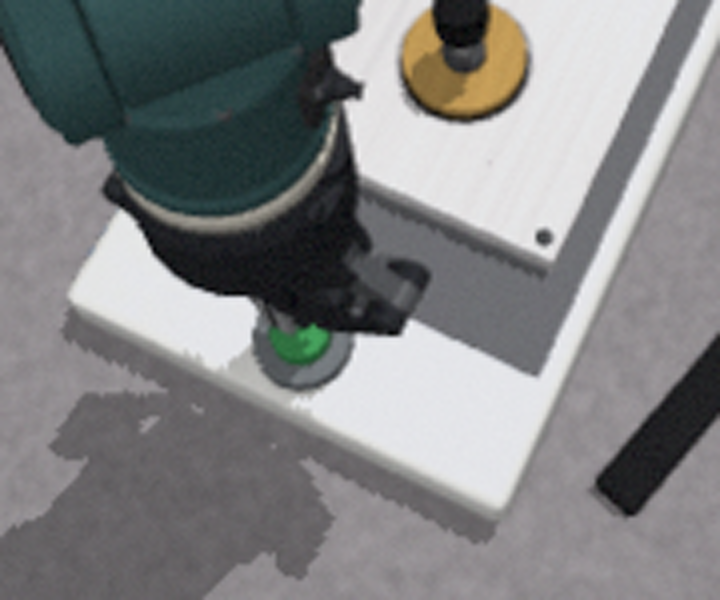

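Emit:
send_rows:
  motion: [1,-1,1.5,10,0,0,0,1,-1,1.5,18,0,0,0,1,-1,1.5,22,0,0,0,1,-1,1.5,22,0,0,0,1,-1,1.5,22,0,0,0]

```text
time: 9.18
eef_pos: [0.6364, -0.1216, 0.0491]
ee_rot: [-1.824, -2.553, 0.009]
contact_force: [0.1, 0.4, 3.3]
grip_width: -0.0002
```

Emit:
send_rows:
  motion: [1,0,0,1,0,0,0,1,0,0,2,0,0,0,1,0,0,2,0,0,0]

```text
time: 9.43
eef_pos: [0.6364, -0.1216, 0.0475]
ee_rot: [-1.824, -2.553, 0.008]
contact_force: [0.5, 1.6, 4.6]
grip_width: 0.0002
```

Emit:
send_rows:
  motion: [1,0,0,1,0,0,0,1,0,0,2,0,0,0,1,0,0,2,0,0,0]

```text
time: 9.68
eef_pos: [0.6364, -0.1216, 0.0461]
ee_rot: [-1.824, -2.553, 0.008]
contact_force: [-0.0, 1.0, 8.6]
grip_width: 0.0
```

Emit:
send_rows:
  motion: [1,0,0,1,0,0,0,1,0,0,1,0,0,0,1,0,0,1,0,0,0]

```text
time: 9.93
eef_pos: [0.6364, -0.1216, 0.046]
ee_rot: [-1.824, -2.553, 0.007]
contact_force: [-2.2, 2.0, 13.8]
grip_width: 0.0003
```

Emit:
send_rows:
  motion: [1,0,0,-5,0,0,0,1,0,0,-20,0,0,0,1,0,0,-50,0,0,0,1,0,0,-90,0,0,0,1,0,0,-130,0,0,0,1,-40,0,-150,0,0,0,1,-80,0,-150,0,0,0,1,-120,0,-150,0,0,0,1,-120,0,-150,0,0,0,1,-120,0,-150,0,0,0,1,-120,0,-150,0,0,0]

```text
time: 10.85
eef_pos: [0.6748, -0.2348, 0.193]
ee_rot: [-1.824, -2.55, 0.01]
contact_force: [-0.4, 0.2, -0.2]
grip_width: -0.0001
```

```bash
python3 - <<'E'
from go import *
from bench import grab_frame
rel([.637,-.121,.05],np.radians(108.9))
f=grab_frame("scene")["frame"][100:380,100:400];cv2.imwrite("pics/s7.png",cv2.resize(f,None,fx=2.1,fy=2.1,interpolation=cv2.INTER_CUBIC))
f=grab_frame("wrist")["frame"];cv2.imwrite("pics/w7.png",cv2.resize(f,None,fx=1.5,fy=1.5))
E
```

```text
tcp [ 0.6748 -0.2348  0.193 ] axes [[-0.323, 0.9463, -0.0093], [0.9464, 0.323, -0.0011], [0.002, -0.0092, -1.0]] F [-0.43  0.25 -0.23] w -0.0001 t 10.85
d [119.6   2.3 143.2] w [-0.0092 -0.002  -0.0009]
```

View pics/s7.png

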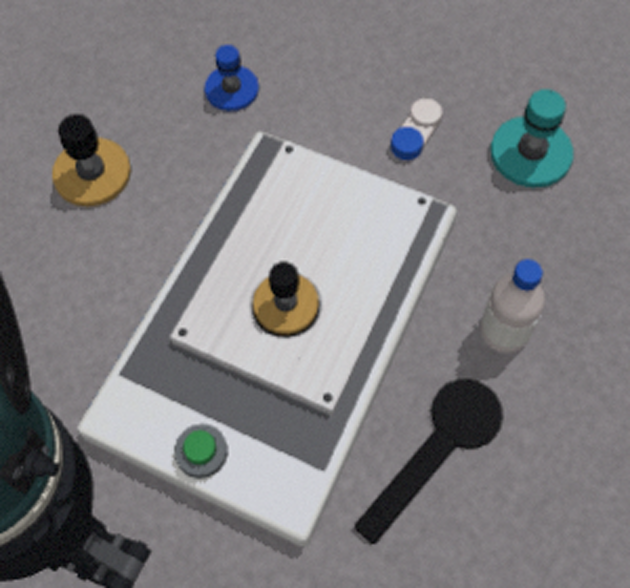

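View pics/w7.png

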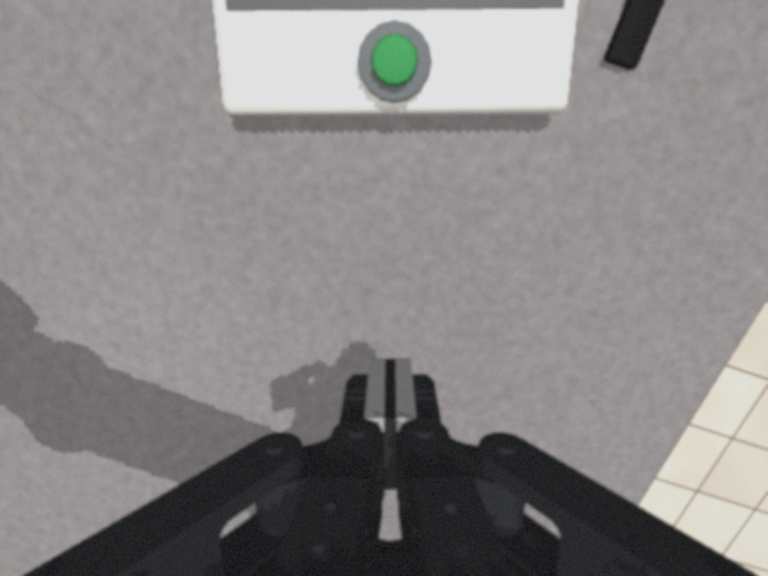

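The bottom stop was reached: force rose from 8.6 N to 13.8 N while the tip moved only 0.1 mm. The pictures show the disc home at scene crop (286,302), the key up again at (200,447), and the bystanders where they were. Handing in.

```bash
python3 -c "
from bench import bot
print(bot.finish_job())"
```

```text
the job is handed in; nothing more can be done
None
```

The disc is in the pocket, the start key has been pressed fully down and released, and I've handed the job in; it gave no verdict.

- **Disc:** I gripped the small brass disc by its knob, pressed it down about 6 mm (about 2.5 N) and slid it some 73 mm across the plate. It dropped at about (0.597, 0.014), where the pushing force fell from 2.7 N to 0.6 N. After I let go, the pictures showed it level in the pocket with an even gap around it.
- **Start key:** I pressed it with the fingers shut until it hit its stop, where the force rose from 8.6 N to 13.8 N with almost no further movement. After release it looked up again in the last pictures.
- **Last checks:** The arm was clear of everything, with forces near zero, at 10.9 s of the 72 s allowed. The spray bottle, occluder paddle and lens case looked unmoved, though I compared them only by eye.

No check failed. The cameras disagreed on the pocket position by 1–2 mm, and the drop settled it. They disagreed by several mm on the key until its height was corrected from 38 mm to about 50 mm.

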